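Close up the vial transport case

ROBOT

A 6-joint arm with a two-finger parallel gripper is mounted at the origin on the work surface. World frame = base frame: x ahead of the robot, y to its left, z up, the work surface at z = 0. Lengths are in mm, angles in rad, forces in N, time in s.
With the tool pointing down it reaches from about 300 to 775 mm from the base axis. Payload 14.6 kg.
Tool frame: the origin (TCP) lies midway between the tips of the shut fingers; the grasp point (between the pads) lies 19 mm behind it (manip.tcp_to_grasp is the distance from the TCP to the grasp point, in mm); z points along the fingers, x is the direction in which the jaws open and shut, and the axes are right-handed (so a half turn about z gives the same grasp; the last joint's range is limited). The gripper opens to 94 mm and grips with 3 to 60 N. Pads are 16 mm wide; open, the fingers measure 119 mm over their backs; the gripper's body (75 mm by 177 mm) begins 78 mm behind the grasp point.
Start: joints at [-1.309, 0.3, 1.521, -0, 1.321, -0.067], TCP at [177.592, -520.529, 205.446] pointing down, gripper open.
Joint ranges: [-3.03, 3.03], [-0.79, 2.21], [0.23, 2.52], [-1.04, 4.18], [0, 3.07], [-2.55, 2.55]. Speed limits (rad/s): [2.22, 2.22, 2.57, 3.14, 3.14, 3.14].

INTERFACE

Orientations are given as [roll, pitch, yaw] about the fixed x, y, z axes, in that order (R = Rz(yaw) Ry(pitch) Rx(roll)).
In Python, from cell import manip gives the robot as it stands.
- The arm moves only by the tool arm_command, never from a script. Its argument "steps" is a list of rows, each a list of 3 entries, a list of its own where there are three numbers: the opening, from 0 (shut) to 1 (fully open), then the shift along the tool's x, y, z in cm, then the turn about the tool's z in rad. A call has 1 to 5 rows; each row shifts and turns the commanded pose from where the row before left it, along the tool's axes as they then stand; what a row does not reach is not made up. A row lasts 1/12 s, in which the tool goes at most 41.7 mm and 7.16 degrees, less where a joint would pass 70% of its speed; a pose out of reach is approached as far as the arm can. A call with a gripper value outside its range is refused whole. The fingers move at their own pace and stop on an object; "force" is the grip in N (left out, the last holds). Time passes only in rows, so rows that do not move let the fingers close. It gives the time, the measured TCP pose, the force and the opening at its end, in the units of the state.
- manip.read_state(): the state, without advancing time (a new reading comes with each control period).
- manip.camera(name): name is "side" or "top"; returns (picture, depth): 420x560x3 uint8, red, green, blue; 420x560 float32, mm along the optical axis (not along the pixel's ray), 0 where there is no reading.
- manip.calibration(name): a dict with "fx", "fy", "cx", "cy" (pixels), "R" (3x3) and "t" (3): a world point X has camera coordinates R X + t. Camera axes: x right, y down, z forward; pixel columns grow to the right and rows downward; lengths in mm; the calibration is good to about 2 mm. A picture is of the moment at which its call begins. calibration takes no time and is no camera call.
- manip.sign_off(): hands the job in, once; it reports no verdict.
The state is a dict: "clock": time; "joints": joint angles; "qd": joint speeds; "effort": joint torques, N m; "eef_pos": TCP position; "eef_rot": TCP orientation; "wrist_force": force on the tool from outside, world axes, zero at the start; "moment": the same for the moment, N m; "finger_gap": finger opening in mm.
Only numpy, scipy, OpenCV 4.12 (cv2) and the standard library are available. Lean on these libraries where they do the work, as an engineer would, in place of code of your own. Each camera call takes 0.05 s, during which the arm holds its last target.

TASK

Get the vial transport case ready to go: with the fingertips, first push the upright white inner flap down until it lies flat over the vials, and only then swing the grey cover over and press it fully shut. Only push: the vials, the slide mailer and everything on the bench stay where they are, and nothing is picked up.

Things in the scene. Friction and masses are not known exactly. Their poses are not given: they have to be found in the camera images.
- case: the grey plastic transport case, fixed to the bench: 200 mm along its x, 200 mm along its y, rim 75 mm above the bench, walls 6 mm. Origin at the centre of its underside, z up. The cover is hinged along its -y rim, the flap along the inside of its +y wall. The half under the flap (+y) holds four vials, the other half a slide mailer.
- cover (a joint): angle of the cover (rad): 0 = fully shut flat on the rim, about 1.57 = standing upright, up to 2.0 = leaning outward. The hinge is stiff: the cover stays at any angle where it is left and has to be pushed all the way (about 2 N at the free edge); it does not spring back.
- cover_hinge (a point): the cover's hinge line, at the middle of its length: at case x 0, y -100 mm, z 75 mm; the line runs along the case's x.
- cover_edge (a point): the middle of the cover's free edge, on the face that is outside (on top) when it is shut. The cover is a grey plate 200 mm along the hinge, 200 mm from hinge to free edge, 8 mm thick; shut, its outer face lies 83 mm above the bench and this point is at case y +100 mm.
- flap (a joint): angle of the inner flap (rad): 0 = folded flat over the vials, about 1.57 = standing upright, 1.75 = end of travel, leaning outward. Stiff hinge: it stays where it is left and has to be pushed all the way down (under 1 N at the free edge); it does not spring back.
- flap_hinge (a point): the flap's hinge line, at the middle of its length: at case x 0, y +92 mm, z 60 mm (15 mm below the rim); the line runs along the case's x.
- flap_edge (a point): the middle of the flap's free edge, on the face that is uppermost when folded down. The flap is a white plate 176 mm along the hinge, 95 mm from hinge to free edge, 4 mm thick; folded down, its upper face lies 64 mm above the bench and this point is at case y -3 mm.
- vial0_mid (a point): the centre (half-way up) of an amber glass vial, 22 mm across and 38 mm tall, standing in a pocket of the case under the flap; its top is 6 mm below the folded flap. Stays where it is.
- vial1_mid (a point): the centre (half-way up) of an amber glass vial, 22 mm across and 38 mm tall, standing in a pocket of the case under the flap; its top is 6 mm below the folded flap. Stays where it is.
- vial2_mid (a point): the centre (half-way up) of an amber glass vial, 22 mm across and 38 mm tall, standing in a pocket of the case under the flap; its top is 6 mm below the folded flap. Stays where it is.
- vial3_mid (a point): the centre (half-way up) of an amber glass vial, 22 mm across and 38 mm tall, standing in a pocket of the case under the flap; its top is 6 mm below the folded flap. Stays where it is.
- mailer_mid (a point): the centre of a clear slide mailer 85 x 35 x 18 mm lying on the floor of the case, in the half not covered by the flap. Stays where it is.
- jar_mid (a point): the centre (half-way up) of a green glass staining jar with lid, 64 x 49 x 65 mm, on the bench near the case. A bystander: stays where it is.
- kitbox_mid (a point): the centre (half-way up) of a cardboard kit box 100 x 70 x 45 mm, on the bench near the case. A bystander: stays where it is.
- dropper_mid (a point): the centre (half-way up) of a white dropper bottle, 34 mm across, 75 mm tall, on the bench near the case. A bystander: stays where it is.
- pipette_mid (a point): the centre (half-way up) of a pipette lying flat, about 235 mm long, 22 mm high, on the bench near the case. A bystander: stays where it is.
- marker_mid (a point): the centre (half-way up) of a marker pen lying flat, about 118 mm long, 15 mm thick, on the bench near the case. A bystander: stays where it is.
- tin_mid (a point): the centre (half-way up) of a round steel tin, 67 mm across, 48 mm tall, on the bench near the case. A bystander: stays where it is.

How it is judged (in metres and radians):
On the way, in this order (a step that is already met when the one before it is completed fails the run):
1. the flap is folded flat while the cover still stands open (value of joint flap below 0.1 rad and value of joint cover above 1 rad), for 0.2 s.
2. the cover is fully shut over the folded flap (value of joint cover below 0.06 rad and value of joint flap below 0.1 rad), for 0.2 s.
At the end, for the whole second after the job is handed in: The flap is within 0.1 rad of flat and the cover within 0.06 rad of shut (about 12 mm at its free edge); vials and mailer within 15 mm and bystanders within 30 mm of where they began (all of step 2 and distance of each of jar_mid, kitbox_mid, dropper_mid, pipette_mid, marker_mid, tin_mid from where it was at the start of the episode below 0.03 m and distance of each of vial0_mid, vial1_mid, vial2_mid, vial3_mid, mailer_mid from where it was at the start of the episode below 0.015 m); the robot touches nothing.
It fails at once if the cover is swung over (below 0.8 rad) while the flap is not folded down (above 0.3 rad) (value of joint cover below 0.8 rad and value of joint flap above 0.3 rad).
It fails at once if a vial or the slide mailer is moved by more than 15 mm or lifted (distance of any of vial0_mid, vial1_mid, vial2_mid, vial3_mid, mailer_mid from where it was at the start of the episode above 0.015 m).
It fails at once if a thing on the bench is moved by more than 30 mm or lifted (distance of any of jar_mid, kitbox_mid, dropper_mid, pipette_mid, marker_mid, tin_mid from where it was at the start of the episode above 0.03 m).
It also fails if it takes over 64 s, if anything falls off the work surface, if the arm or the gripper's body presses on something with over 40 N, if the wrist force passes 120 N, or if a joint passes its speed limit or range.

## Working session

There is one attempt and no reset: what is moved stays moved. The work goes in short steps, Python scripts to look and compute and a tool call to move; the robot and the scene stay as the last step left them, time stands still between calls to the robot, and variables do not carry over. Pictures are saved under pics/ and viewed, and the job is handed in when it is done.

Besides the shell and the picture viewer there is one more tool, called in YAML: its name, and indented under it one key for each argument. arm_command: Moves the arm, as the interface text tells. Its arguments: {"type":"object","properties":{"steps":{"type":"array","items":{"type":"array"}},"force":{"type":"number"}},"required":["steps"]}

```bash
mkdir -p pics; ls
python3 - <<'E'
from cell import manip
import cv2,numpy as np
s=manip.read_state();print(s['clock'],s['eef_pos'],s['eef_rot'],s['finger_gap'])
for n in('side','top'):
    p,d=manip.camera(n);cv2.imwrite(f'pics/{n}0.png',p[:,:,::-1]);np.save(f'pics/{n}0.npy',d);c=manip.calibration(n);print(n,c)
E
```

```text
pics
0.0 [ 177.54125514 -520.28285379  204.88690483] [-3.14150436e+00  1.13360936e-03 -1.24200816e+00] 93.94102645387294
side {'fx': 476.0790784643802, 'fy': 476.0790784643802, 'cx': 281.1296893005449, 'cy': 221.1042957669686, 'R': array([[-0.75249907, -0.65823698,  0.0216616 ],
       [-0.35255366,  0.37482345, -0.8574458 ],
       [ 0.55628326, -0.65286404, -0.51411816]]), 't': array([468.875737  , 256.29513543, 580.0285548 ])}
top {'fx': 485.19423670969513, 'fy': 485.19423670969513, 'cx': 285.9460103627903, 'cy': 210.6684448907283, 'R': array([[-0.02736543, -0.9996175 ,  0.00399788],
       [-0.99868454,  0.02716596, -0.04348784],
       [ 0.0433626 , -0.00518268, -0.99904596]]), 't': array([ 29.25819422, 587.58951077, 974.45924048])}
```

View pics/side0.png

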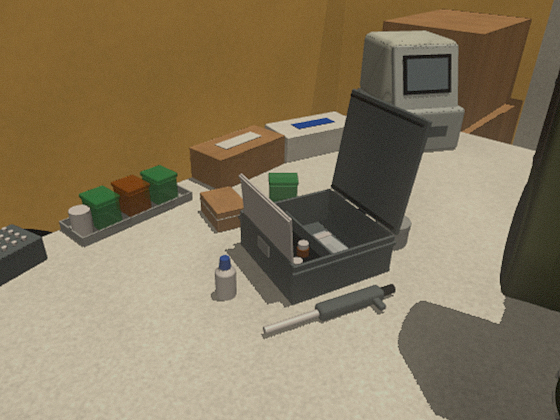

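View pics/top0.png

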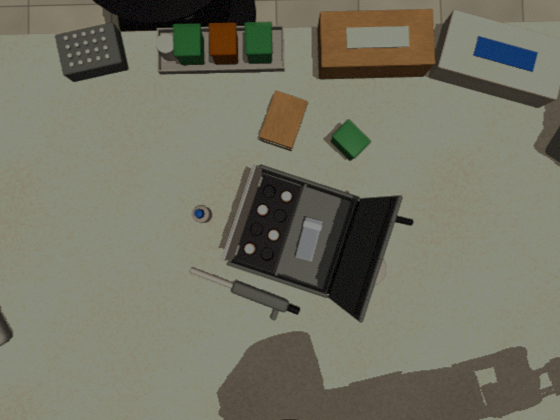

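The side view shows the flap upright at (265,215) and the cover leaning open at (378,160). In the top view the case centre is near (293,230), with the flap along its left edge (240,212) and the cover to the right (367,255). Next I'll measure the poses from depth.

```bash
cat > h.py <<'E'
from cell import manip
import cv2,numpy as np
def pts(n,d):
    c=manip.calibration(n);v,u=np.mgrid[0:420,0:560]
    P=np.stack([(u-c['cx'])/c['fx']*d,(v-c['cy'])/c['fy']*d,d],-1)
    return (P-c['t'])@c['R']
E
python3 - <<'E'
from h import *
d=np.load('pics/top0.npy');P=pts('top',d);Z=P[...,2]
print('bench',np.median(Z[300:340,100:200]))
# rim
m=(abs(Z-75)<5)&(d>0);m[:, :215]=0;m[:,400:]=0;m[:150]=0;m[300:]=0
q=P[m][:,:2];print(m.sum())
r=cv2.minAreaRect(q.astype(np.float32));print(r);print(cv2.boxPoints(r))
cv2.imwrite('pics/rim.png',np.where(m,255,0).astype(np.uint8))
for px in [(258,168),(230,258),(357,197),(330,292),(399,197),(363,316),(252,170),(226,252)]:
    print(px,P[px[1],px[0]].round())
# heights map colored
print(Z[200:260:10,215:260:3].round())
ds=np.load('pics/side0.npy');Q=pts('side',ds)
for n,px in dict(c1=(352,95),c2=(424,124),cmid=(380,150),clow=(360,190),clow2=(390,205),f1=(243,180),f2=(289,229),fm=(265,210),fb=(250,200)).items(): print(n,Q[px[1],px[0]].round())
E
```

```text
bench -0.4742158751055739
914
((547.8271484375, 1.2406005859375), (200.87257385253906, 199.868896484375), 70.12273406982422)
[[ 419.6975   -59.23365]
 [ 607.6588  -127.19036]
 [ 675.9568    61.71485]
 [ 487.99548  129.67157]]
(258, 168) [678.  68.   2.]
(230, 258) [500. 120.  96.]
(357, 197) [ 608. -123.   74.]
(330, 292) [431. -64.  87.]
(399, 197) [ 593. -156.  273.]
(363, 316) [417. -96. 271.]
(252, 170) [655.  71. 154.]
(226, 252) [513. 120. 154.]
[[  0.  -1.  -0.   1.  -2.  -4.  -0.  -0.   1. 155. 141. 110.  77.  30.
   31.]
 [  1.  -1.   0.   1.  -1.  -2.   2.   3. 153. 139. 103.  72.  31.  33.
   53.]
 [  1.   1.   2. 999.   0.  -0. 149. 154. 132. 100.  67.  30.  31.  33.
   35.]
 [  1.   5.   3.  -2.  -4. 152. 156. 131.  97.  63.  31.  32.  16.  10.
   16.]
 [ -2.  -2.  -3.  -1. 152. 154. 126.  93.  35.  35.  33.  27.  31.  31.
   30.]
 [ -1.  -1.   2. 153. 151. 124.  92.  61.  31.  31.  56.  52.  51.  41.
   33.]]
c1 [ 586. -145.  262.]
c2 [416. -89. 264.]
cmid [ 493. -105.  193.]
clow [ 520. -100.  108.]
clow2 [443. -74. 116.]
f1 [644.  80. 150.]
f2 [501. 126. 134.]
fm [574. 100. 127.]
fb [629.  78. 117.]
```

View pics/rim.png

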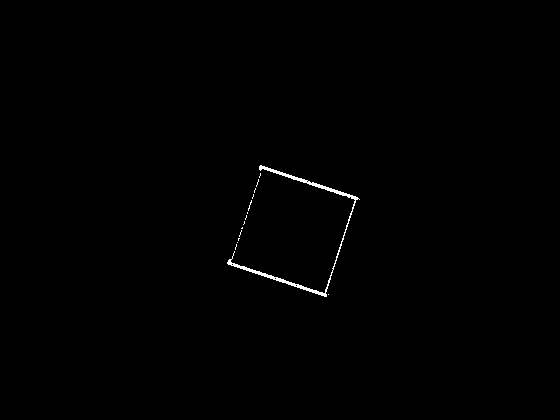

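arm_command:
  steps:
    - [0, [0, 0, -4], -0.12]
    - [0, [0, 0, -4], -0.12]
    - [0, [0, 0, -4], -0.12]
    - [0, [0, 0, -1], -0.12]
    - [0, [0, 0, 0], -0.12]

```text
clock: 0.52
eef_pos: [177.8, -521.1, 339.0]
eef_rot: [3.138, -0.004, -0.636]
wrist_force: [0.7, -0.1, 0.3]
finger_gap: 64.2
```

arm_command:
  steps:
    - [0, [0, 0, 0], -0.12]
    - [0, [0, 0, 0], -0.12]
    - [0, [0, 0, 0], -0.055]
    - [0, [0, 0, 0], 0]

```text
clock: 0.85
eef_pos: [177.6, -520.4, 335.1]
eef_rot: [-3.141, 0.0, -0.344]
wrist_force: [-0.8, -0.1, -0.5]
finger_gap: 37.9
```

```bash
cat >> h.py <<'E'
C=np.array([547.8,1.2]);a=np.radians(-19.88);ex=np.array([np.cos(a),np.sin(a)]);ey=np.array([-np.sin(a),np.cos(a)])
def case(p): 
    r=np.asarray(p)[...,:2]-C; return np.stack([r@ex,r@ey,np.asarray(p)[...,2]],-1)
def st():
    s=manip.read_state();print('t',round(s['clock'],2),'case',case(s['eef_pos']).round(1),'rot',np.round(s['eef_rot'],3),'F',np.round(s['wrist_force'],1),'gap',round(s['finger_gap'],1),'q',np.round(s['joints'],2))
E
python3 - <<'E'
from h import *
st()
P=case(pts('top',np.load('pics/top0.npy')));Q=case(pts('side',np.load('pics/side0.npy')))
for n,A in(('top',P),('side',Q)):
    m=(A[...,2]>90)&(A[...,2]<165)&(abs(A[...,0])<80)&(A[...,1]>80)&(A[...,1]<130)
    q=A[m];print(n,'flap',m.sum(),q[:,2].max()); 
    k=np.polyfit(q[:,2],q[:,1],1);print('y at z60,155',np.polyval(k,[60,155]))
    m=(A[...,2]>90)&(A[...,2]<290)&(abs(A[...,0])<90)&(A[...,1]<-85)&(A[...,1]>-180)
    q=A[m];k=np.polyfit(q[:,2],q[:,1],1);print('cover',m.sum(),q[:,2].max(),'y at z 75,270',np.polyval(k,[75,270]))
E
```

```text
t 0.85 case [-170.8 -616.4  335.1] rot [-3.141  0.    -0.344] F [-0.8 -0.1 -0.5] gap 37.9 q [-1.31  0.24  1.3   0.    1.6  -0.96]
top flap 860 157.6789723766306
y at z60,155 [ 89.95546437 102.11123745]
cover 4276 274.96172321072055 y at z 75,270 [ -99.27001148 -129.6544316 ]
side flap 1454 154.20101027520448
y at z60,155 [ 95.68273793 103.84431675]
cover 7313 271.63842162502993 y at z 75,270 [-100.54342428 -129.55620003]
```

arm_command:
  steps:
    - [0, [0.85, -3.7, 0], 0]
    - [0, [0.85, -3.7, 0], 0]
    - [0, [0.85, -3.7, 0], 0]
    - [0, [0.85, -3.7, 0], 0]
    - [0, [0.85, -3.7, 0], 0]

```text
clock: 1.27
eef_pos: [281.0, -359.4, 335.3]
eef_rot: [-3.141, 0.0, -0.35]
wrist_force: [1.2, 0.3, 0.4]
finger_gap: 4.3
```

arm_command:
  steps:
    - [0, [0.85, -3.7, 0], 0]
    - [0, [0.85, -3.7, 0], 0]
    - [0, [0.85, -3.7, 0], 0]
    - [0, [0.85, -3.7, 0], 0]
    - [0, [0.85, -3.7, 0], 0]

```text
clock: 1.68
eef_pos: [383.9, -199.7, 335.5]
eef_rot: [3.142, -0.0, -0.35]
wrist_force: [1.0, -0.6, -0.7]
finger_gap: 0.4
```

arm_command:
  steps:
    - [0, [0.85, -3.7, 0], 0]
    - [0, [0.85, -3.7, 0], 0]
    - [0, [0.85, -3.7, 0], 0]
    - [0, [0.85, -3.7, 0], 0]
    - [0, [0.85, -3.7, 0], 0]

```text
clock: 2.1
eef_pos: [486.8, -40.0, 335.4]
eef_rot: [3.142, 0.0, -0.35]
wrist_force: [1.3, -1.3, 0.9]
finger_gap: 0.6
```

arm_command:
  steps:
    - [0, [0.85, -3.7, 0], 0]
    - [0, [0.85, -3.7, 0], 0]
    - [0, [0.85, -3.7, 0], 0]
    - [0, [0.85, -3.7, 0], 0]
    - [0, [0.85, -3.7, 0], 0]

```text
clock: 2.52
eef_pos: [589.7, 119.4, 335.2]
eef_rot: [3.141, 0.0, -0.35]
wrist_force: [0.5, -0.4, 1.4]
finger_gap: 0.8
```

```bash
python3 -c "
from h import *
st()"
```

```text
t 2.52 case [ -0.8 125.4 335.2] rot [ 3.141  0.    -0.35 ] F [ 0.5 -0.4  1.4] gap 0.8 q [ 0.14  0.37  1.14 -0.    1.64  0.49]
```

arm_command:
  steps:
    - [0, [0, 0, 4], 0]
    - [0, [0, 0, 4], 0]
    - [0, [0, 0, 4], 0]
    - [0, [0, 0, 4], 0]
    - [0, [0, 0, 4], 0]

```text
clock: 2.93
eef_pos: [588.7, 117.6, 133.4]
eef_rot: [3.142, 0.0, -0.35]
wrist_force: [1.4, -0.1, -0.2]
finger_gap: 0.5
```

arm_command:
  steps:
    - [0, [0, 1.5, 0], 0]
    - [0, [0, 1.5, 0], 0]
    - [0, [0, 1.5, 0.2], 0]
    - [0, [0, 1.4, 0.5], 0]

```text
clock: 3.27
eef_pos: [569.9, 60.3, 131.5]
eef_rot: [-3.14, -0.005, -0.348]
wrist_force: [0.4, 0.4, 0.5]
finger_gap: 0.8
```

```bash
python3 -c "
from h import *
st()
for n in('side','top'):
    p,d=manip.camera(n);cv2.imwrite(f'pics/{n}1.png',p[:,:,::-1])"
```

```text
t 3.27 case [  0.7  63.1 131.5] rot [-3.14  -0.005 -0.348] F [0.4 0.4 0.5] gap 0.8 q [0.04 0.42 1.54 0.   1.18 0.39]
```

View pics/side1.png

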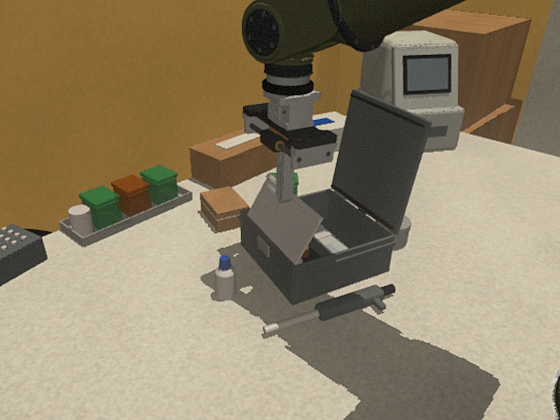

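The flap at (280,220) is tilting inward ahead of the fingertips, and the cover is untouched. I'll keep following the arc.

arm_command:
  steps:
    - [0, [0, 1.2, 0.9], 0]
    - [0, [0, 1.0, 1.2], 0]
    - [0, [0, 0.7, 1.0], 0]
    - [0, [0, 0.5, 1.0], 0]
    - [0, [0, 0.2, 0.8], 0]

```text
clock: 3.78
eef_pos: [556.5, 27.5, 78.4]
eef_rot: [3.141, 0.0, -0.348]
wrist_force: [-0.2, -0.9, 0.7]
finger_gap: 0.4
```

arm_command:
  steps:
    - [0, [0, 0.1, 0.7], 0]
    - [0, [0, 0, 0.5], 0]
    - [0, [0, 0, 0.2], 0]

```text
clock: 4.03
eef_pos: [556.3, 27.5, 64.6]
eef_rot: [3.141, 0.001, -0.347]
wrist_force: [-0.0, -0.2, 0.0]
finger_gap: 0.6
```

```bash
python3 -c "
from h import *
st()
for n in('side','top'):
    p,d=manip.camera(n);cv2.imwrite(f'pics/{n}2.png',p[:,:,::-1])"
```

```text
t 4.03 case [-1.  27.6 64.6] rot [ 3.141e+00  1.000e-03 -3.470e-01] F [-0.  -0.2  0. ] gap 0.6 q [-0.02  0.47  1.64  0.    1.03  0.33]
```

View pics/side2.png

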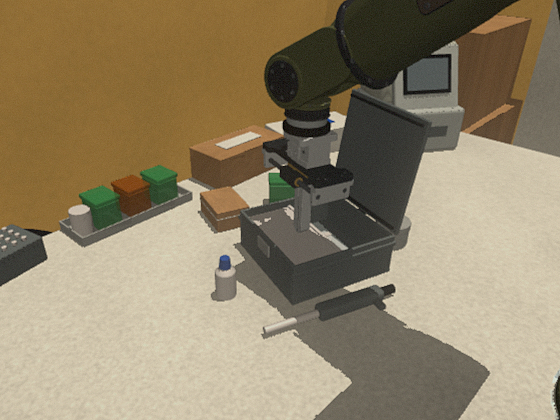

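The flap is nearly flat at about (290,235). I'll press a little further until there is force.

arm_command:
  steps:
    - [0, [0, 0, 0.15], 0]
    - [0, [0, 0, 0.15], 0]
    - [0, [0, 0, 0], 0]
    - [0, [0, 0, 0], 0]

```text
clock: 4.47
eef_pos: [557.0, 27.5, 64.1]
eef_rot: [-3.141, -0.001, -0.347]
wrist_force: [-6.5, 0.9, 14.3]
finger_gap: 0.6
```

It's on the stop at 14 N. I'll lift straight up and check.

arm_command:
  steps:
    - [0, [0, 0, -3], 0]
    - [0, [0, 0, -4], 0]
    - [0, [0, 0, -4], 0]
    - [0, [0, 0, -4], 0]
    - [0, [0, 0, -4], 0]

```text
clock: 4.88
eef_pos: [556.1, 27.4, 254.9]
eef_rot: [-3.141, -0.001, -0.347]
wrist_force: [0.4, 0.6, 0.9]
finger_gap: 0.3
```

arm_command:
  steps:
    - [0, [0, 0, -4], 0]
    - [0, [0, 0, -4], 0]
    - [0, [0, 0, -1.5], 0]
    - [0, [0, 0, 0], 0]

```text
clock: 5.22
eef_pos: [557.2, 27.4, 352.2]
eef_rot: [-3.139, -0.007, -0.347]
wrist_force: [0.1, 0.5, 0.9]
finger_gap: 0.5
```

```bash
python3 -c "
from h import *
st()
p,d=manip.camera('side');cv2.imwrite('pics/side3.png',p[:,:,::-1])
Q=case(pts('side',d))
m=(abs(Q[...,0])<70)&(Q[...,1]<75)&(Q[...,1]>5)&(Q[...,2]>20)&(Q[...,2]<160)
q=Q[m];k=np.polyfit(q[:,1],q[:,2],1);print(m.sum(),k,np.polyval(k,[0,90]))
m=(Q[...,2]>90)&(Q[...,2]<290)&(abs(Q[...,0])<90)&(Q[...,1]<-85)&(Q[...,1]>-180)
q=Q[m];k=np.polyfit(q[:,2],q[:,1],1);print('cover',np.polyval(k,[75,270]))
"
```

```text
t 5.22 case [-1.000e-01  2.790e+01  3.522e+02] rot [-3.139 -0.007 -0.347] F [0.1 0.5 0.9] gap 0.5 q [-0.02  0.25  1.25  0.    1.63  0.33]
1728 [-2.31429649e-03  6.26094969e+01] [62.6094969  62.40121022]
cover [-100.4703735  -129.58406011]
```

View pics/side3.png

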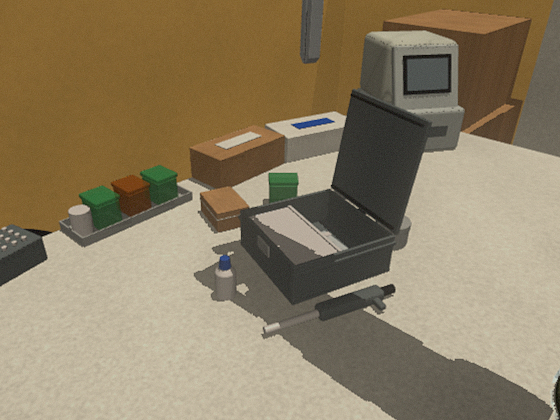

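The flap lies flat: its slope is 0.002 and the white plate is at (295,230). The cover is unmoved at about 1.72 rad. I'll go behind the cover.

arm_command:
  steps:
    - [0, [0, 3.9, 0], 0]
    - [0, [0, 3.9, 0], 0]
    - [0, [0, 3.9, 0], 0]
    - [0, [0, 3.9, 0], 0]
    - [0, [0, 3.9, 0], 0]

```text
clock: 5.68
eef_pos: [488.9, -157.4, 345.8]
eef_rot: [-3.142, 0.002, -0.347]
wrist_force: [1.1, -0.2, -0.5]
finger_gap: 0.8
```

arm_command:
  steps:
    - [0, [0, 0, 4], 0]
    - [0, [0, 0, 4], 0]
    - [0, [0, 0, 3.7], 0]
    - [0, [0, 0, 0], 0]

```text
clock: 6.02
eef_pos: [487.0, -155.1, 222.5]
eef_rot: [-3.141, 0.012, -0.347]
wrist_force: [-1.7, 0.4, -1.5]
finger_gap: 0.6
```

```bash
python3 -c "
from h import *
st()
p,d=manip.camera('side');cv2.imwrite('pics/side4.png',p[:,:,::-1])
"
```

```text
t 6.02 case [  -4.  -167.6  222.5] rot [-3.141  0.012 -0.347] F [-1.7  0.4 -1.5] gap 0.6 q [-0.38  0.21  1.6   0.    1.35 -0.03]
```

View pics/side4.png

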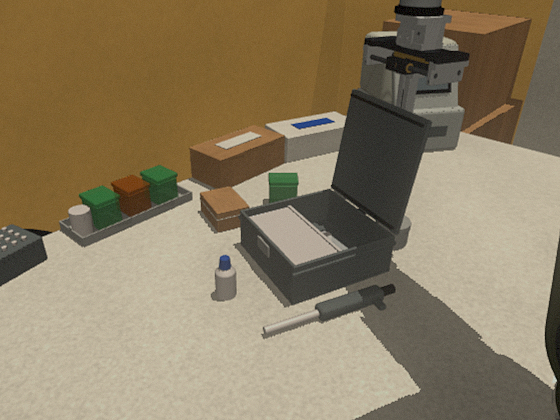

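The fingers are behind the cover, near (405,90), and clear of it. I'll push it over.

arm_command:
  steps:
    - [0, [0, -1.5, 0], 0]
    - [0, [0, -1.5, 0], 0]
    - [0, [0, -1.5, 0], 0]
    - [0, [0, -1.5, 0], 0]
    - [0, [0, -1.5, 0], 0]

```text
clock: 6.48
eef_pos: [516.5, -85.1, 233.0]
eef_rot: [3.141, -0.003, -0.347]
wrist_force: [-0.6, -1.3, -1.3]
finger_gap: 0.0
```

arm_command:
  steps:
    - [0, [0, -1.5, 0], 0]
    - [0, [0, -1.5, 0.1], 0]
    - [0, [0, -1.5, 0.2], 0]
    - [0, [0, -1.4, 0.4], 0]

```text
clock: 6.82
eef_pos: [536.7, -29.3, 226.1]
eef_rot: [-3.141, -0.003, -0.347]
wrist_force: [-0.3, -0.5, 0.0]
finger_gap: 0.8
```

```bash
python3 -c "
from h import *
st()
p,d=manip.camera('side');cv2.imwrite('pics/side5.png',p[:,:,::-1])
"
```

```text
t 6.82 case [ -0.  -32.5 226.1] rot [-3.141e+00 -3.000e-03 -3.470e-01] F [-0.3 -0.5  0. ] gap 0.8 q [-0.12  0.25  1.53 -0.    1.35  0.22]
```

View pics/side5.png

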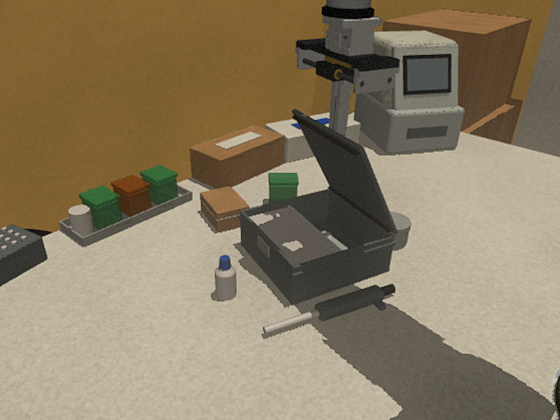

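The cover is tilting over at (340,160) with the tips behind it. I'll follow the arc down.

arm_command:
  steps:
    - [0, [0, -1.2, 0.8], 0]
    - [0, [0, -1.1, 1.0], 0]
    - [0, [0, -1.0, 1.1], 0]
    - [0, [0, -0.9, 1.2], 0]
    - [0, [0, -0.8, 1.3], 0]

```text
clock: 7.28
eef_pos: [552.9, 17.8, 168.2]
eef_rot: [-3.142, 0.0, -0.347]
wrist_force: [0.2, -0.4, 1.2]
finger_gap: 0.6
```

arm_command:
  steps:
    - [0, [0, -0.8, 1.3], 0]
    - [0, [0, -0.8, 1.3], 0]
    - [0, [0, -0.6, 1.3], 0]
    - [0, [0, -0.4, 1.2], 0]

```text
clock: 7.62
eef_pos: [561.5, 42.1, 116.7]
eef_rot: [3.141, 0.001, -0.347]
wrist_force: [-0.4, 0.8, 0.0]
finger_gap: 0.6
```

```bash
python3 -c "
from h import *
st()
p,d=manip.camera('side');cv2.imwrite('pics/side6.png',p[:,:,::-1])
"
```

```text
t 7.62 case [ -1.   43.1 116.7] rot [ 3.141e+00  1.000e-03 -3.470e-01] F [-0.4  0.8  0. ] gap 0.6 q [0.01 0.42 1.58 0.   1.15 0.36]
```

View pics/side6.png

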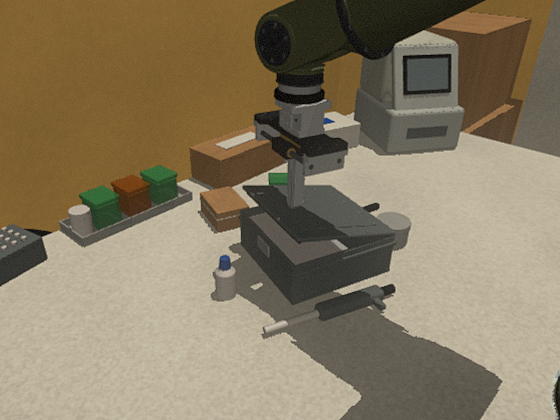

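The cover is nearly shut, with its free edge at about (280,215).

arm_command:
  steps:
    - [0, [0, -0.3, 1.0], 0]
    - [0, [0, -0.2, 1.0], 0]
    - [0, [0, 0, 0.8], 0]
    - [0, [0, 0, 0.4], 0]
    - [0, [0, 0, 0.1], 0]

```text
clock: 8.08
eef_pos: [562.9, 45.9, 84.6]
eef_rot: [3.141, 0.001, -0.347]
wrist_force: [0.4, 0.2, -0.3]
finger_gap: 0.9
```

```bash
python3 -c "
from h import *
st()"
```

```text
t 8.08 case [-1.  47.2 84.6] rot [ 3.141e+00  1.000e-03 -3.470e-01] F [ 0.4  0.2 -0.3] gap 0.9 q [0.02 0.46 1.6  0.   1.08 0.36]
```

arm_command:
  steps:
    - [0, [0, 0, 0.15], 0]
    - [0, [0, 0, 0.15], 0]
    - [0, [0, 0, 0], 0]
    - [0, [0, 0, 0], 0]

```text
clock: 8.42
eef_pos: [563.5, 45.9, 83.2]
eef_rot: [-3.141, -0.001, -0.347]
wrist_force: [-1.9, -1.1, 4.9]
finger_gap: 0.2
```

arm_command:
  steps:
    - [0, [0, 0, 0.15], 0]
    - [0, [0, 0, 0.1], 0]
    - [0, [0, 0, 0], 0]
    - [0, [0, 0, 0], 0]

```text
clock: 8.75
eef_pos: [563.7, 46.0, 82.9]
eef_rot: [-3.141, -0.002, -0.347]
wrist_force: [-13.7, -1.1, 28.7]
finger_gap: 0.4
```

arm_command:
  steps:
    - [0, [0, 0, -3], 0]
    - [0, [0, 0, -4], 0]
    - [0, [0, 0, -4], 0]
    - [0, [0, 0, -4], 0]
    - [0, [0, 0, -4], 0]

```text
clock: 9.17
eef_pos: [562.9, 46.0, 272.3]
eef_rot: [-3.141, -0.001, -0.347]
wrist_force: [0.6, 0.4, 0.8]
finger_gap: 0.2
```

arm_command:
  steps:
    - [0, [0, 4, -2], 0]
    - [0, [0, 4, 0], 0]
    - [0, [0, 4, 0], 0]
    - [0, [0, 4, 0], 0]
    - [0, [0, 4, 0], 0]

```text
clock: 9.58
eef_pos: [495.2, -140.9, 289.0]
eef_rot: [-3.142, -0.001, -0.347]
wrist_force: [0.6, -0.2, -0.6]
finger_gap: 0.8
```

arm_command:
  steps:
    - [0, [0, 4, 0], 0]
    - [0, [0, 4, 0], 0]
    - [0, [0, 4, 0], 0]
    - [0, [0, 0, 0], 0]
    - [0, [0, 0, 0], 0]

```text
clock: 10.0
eef_pos: [454.6, -253.8, 288.6]
eef_rot: [3.142, -0.0, -0.35]
wrist_force: [-0.2, 0.3, 0.2]
finger_gap: 0.8
```

```bash
python3 -c "
from h import *
st()
for n in('side','top'):
    p,d=manip.camera(n);cv2.imwrite(f'pics/{n}7.png',p[:,:,::-1])
    Q=case(pts(n,d))
    m=(abs(Q[...,0])<85)&(abs(Q[...,1])<85)&(Q[...,2]>40)&(Q[...,2]<160)
    q=Q[m];k=np.polyfit(q[:,1],q[:,2],1);print(n,m.sum(),k)
"
```

```text
t 10.0 case [  -0.9 -271.5  288.6] rot [ 3.142 -0.    -0.35 ] F [-0.2  0.3  0.2] gap 0.8 q [-0.58  0.18  1.47  0.    1.48 -0.23]
side 4711 [-5.84972848e-04  8.30293729e+01]
top 8071 [1.28413025e-03 8.40044312e+01]
```

View pics/side7.png

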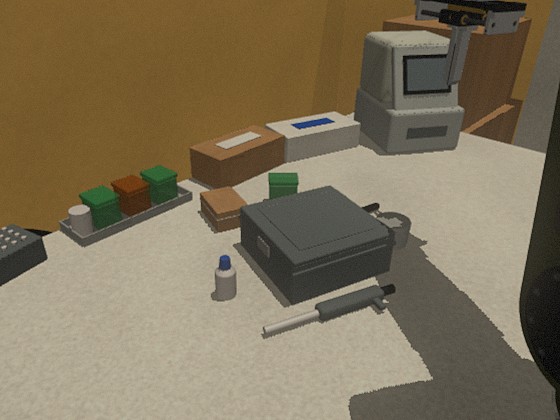

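View pics/top7.png

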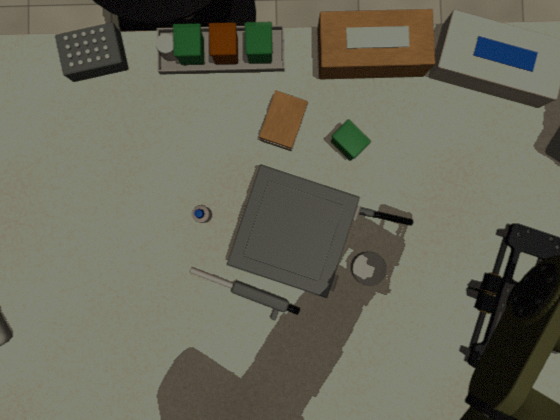

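The case is shut, with the cover's top face flat at 83 mm. The bystanders visible at the start are where they were: dropper (201,213), kit box (284,120), jar (350,140), pipette (245,290). The tin (368,268) and marker (386,215) were not touched, and the robot is clear.

```bash
python3 -c "
from cell import manip
print(manip.sign_off())"
```

```text
the job is handed in; nothing more can be done
None
```

The case is shut and handed in at about 10 s. I pushed the flap down flat over the vials first, then swung the cover over from behind and pressed it shut, using only closed fingertips.

- **Flap:** it was pressed to its stop at about 14 N while the cover still stood at about 1.72 rad. Its measured slope was 0.002 rad.
- **Cover:** it was pressed to its stop at about 29 N wrist force. Its top face measured 83 to 84 mm above the bench with a slope of about 0.001 rad in both views.
- **Bystanders:** the dropper, kit box, jar and pipette look unmoved in the before and after pictures. The tin and marker were mostly hidden behind the cover at the start, so I could not compare them fully. The tool was above z 220 mm whenever it was near them.
- **Vials and mailer:** they are under the shut cover, so I could not check them at the end. The fingers never reached below the flap.
- **Robot:** it ended clear of everything, with wrist force near zero. No check failed or disagreed.

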